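# Lock the draw-bar with the linchpin

## Task

In the test lab, lock the fixture's draw-bar: take the linchpin (the pin with the hinged wire ring) out of the pin rack and push it down through the hole near the bar's free end, fully home, with its ring leaning back towards the fixture's upright plate. Then swing the ring over the free end of the bar so that it hangs down around the bar, and let go.

Things in the scene. Friction and masses are not known exactly. Their poses are not given: they have to be found in the camera images.
- linchpin: Steel pin with a wire ring, upright in a hole of the pin rack (top 80 mm up; 2 other pins 80 mm apart have no ring). Origin: on its axis, underside of collar; z up. Shank 12 dia, 54 long, tapered tip. Collar 30 dia, 5 thick, then a grip tab, z 5 to 36 mm: 14 thick along x, 24 wide along y. Grip across x, fingers opened 40 mm at most, one inside the loop: the ring leans to -x. 185 g.
- ring (a joint): Hinge of the ring about the pin's y axis, rad; its axle lies 12 mm above the pin's origin and sticks out 27 mm each side of the tab's middle. 0: on its stop, leaning 42 degrees from upright towards the pin's -x; 0.73: straight up; 2.30: level towards +x; 3.87: hanging straight down (end stop). It swings freely and falls by its own weight to the side it leans to.
- ring_bar (a point): Middle of the ring's outer bar: 5 mm wire, straight for 24 mm along the pin's y, 72 mm from the axle. The loop is 54 mm wide between wire centres, to pass around the bar. Leaning back, it is 48 mm behind the pin's axis (-x) and 66 mm above its origin, above the tab. It climbs 18 mm to upright: rise with it as you push to +x, or the wire may jam on the finger; past upright it falls by itself.
- shaft_hole (a point): Mouth centre of the vertical through hole (19 mm dia, 36 deep, 2 chamfer) in the square end (36 x 36, level, top 95 mm up) of the bolted-down fixture's draw-bar. z up; x along the bar to its free end, 25 mm past the hole. The other way, 92 mm off, is the upright plate (100 wide), then a load cell; both at most 112 mm high. Pin home: its origin is here, its x along this x.

How it is judged:
On the way, in this order (a step that is already met when the one before it is completed fails the run):
1. the linchpin is pushed home in the bar's hole, its ring leaning back towards the plate (horizontal distance between linchpin and shaft_hole below 0.01 m and z of linchpin in the frame of shaft_hole between -0.006 and 0.006 m and angle between linchpin's own z axis and vertical below 0.18 rad and value of joint ring below 0.6 rad and x of ring_bar in the frame of shaft_hole below -0.025 m), for 0.2 s.
2. the ring is swung over the free end and hangs around the bar (value of joint ring above 3.35 rad and z of linchpin in the frame of shaft_hole below 0.006 m), for 0.2 s.
At the end, for the whole second after the job is handed in: The linchpin stands in the bar's hole, within 10 mm of its centre, collar within 6 mm of the bar's top, within 10 degrees of upright and at rest, and its ring hangs down around the bar (joint above 3.35 rad, within about 30 degrees of straight down) (all of step 2 and horizontal distance between linchpin and shaft_hole below 0.01 m and z of linchpin in the frame of shaft_hole above -0.006 m and angle between linchpin's own z axis and vertical below 0.18 rad and linear speed of linchpin below 0.02 m/s); the robot touches nothing.
It also fails if it takes over 58 s, if anything falls off the work surface, if the arm or the gripper's body presses on something with over 40 N, if the wrist force passes 120 N, or if a joint passes its speed limit or range.

## Robot

A 7-joint arm with a two-finger parallel gripper is mounted at the origin on the work surface. World frame = base frame: x ahead of the robot, y to its left, z up, the work surface at z = 0. Lengths are in m, angles in rad, forces in N, time in s.
With the tool pointing down it reaches from about 0.4 to 0.85 m from the base axis. Payload 10.4 kg.
Tool frame: the origin (TCP) lies at the centre of the arm's flange, where the gripper is bolted on; the fingertips stand 173 mm ahead of it and the grasp point (between the pads) lies 155 mm ahead of it; z points along the fingers, y is the direction in which the jaws open and shut (so a half turn about z gives the same grasp; the last joint's range is limited). The gripper opens to 85 mm and grips with 20 to 120 N. Pads are 22 mm wide; open, the fingers measure 114 mm over their backs; the gripper's body (76 mm by 85 mm) begins 54 mm behind the grasp point. The pads swing forward as they close: fully open they stand 13 mm farther back than shut.
Start: joints at [1.117, 0.332, -0.065, 1.46, 0.022, 1.35, -0.088], TCP at [0.261, -0.568, 0.405] pointing down, gripper open.
Joint ranges: [-2.6, 2.6], [-0.5, 2.12], [-1.47, 1.34], [0.16, 2.42], [-1.27, 4.41], [0.06, 2.06], [-2.6, 2.6]. Speed limits (rad/s): [2.22, 2.22, 2.79, 2.79, 3.14, 3.14, 3.14].

## Interface

Orientations are given as a unit quaternion [w, x, y, z].
In Python, from station import readout, optics, robot gives the robot as it stands.
- The arm moves only by the shell command python3 -m inch 'ROWS'. ROWS is JSON, a list of rows, each an object of numbers: "gripper": the opening, from 0 (shut) to 1 (fully open); "tx", "ty", "tz": the shift along the tool's x, y, z in m; "spin": the turn about the tool's z in degrees. In form: [{"gripper": .., "tx": .., "ty": .., "tz": .., "spin": ..}, ...]. A call has 1 to 20 rows; each row is the pose to reach, as a shift and turn from the pose commanded when the call began, along the tool's axes at that moment; what a row does not reach only later rows make up. A row lasts 1/8 s, in which the tool goes at most 62.5 mm and 10.7 degrees, less where a joint would pass 70% of its speed; a pose out of reach is approached as far as the arm can. A call with a gripper value outside its range is refused whole. The fingers move at their own pace and stop on an object; the grip force is fixed at half the most. Time passes only in rows, so rows that repeat a pose let the fingers close. It gives the time, the measured TCP pose, the force and the opening at its end, in the units of the state.
- readout.get_obs(): the state, without advancing time (a new reading comes with each control period).
- optics.capture(name): name is "scene" or "side" or "wrist"; returns a dict with "color" (384x512x3 uint8, red, green, blue), "depth" (384x512 float32, m along the optical axis (not along the pixel's ray), 0 where there is no reading), "mtx" (3x3 intrinsics, pixels), "dist" ([k1, k2, p1, p2, k3] as OpenCV has them; the pictures are not rectified), "R" (3x3) and "t" (3): a world point X has camera coordinates R X + t. Camera axes: x right, y down, z forward; pixel columns grow to the right and rows downward; lengths in m; the calibration is good to about 2 mm. A picture is of the moment at which its call begins.
- robot.finish_job(): hands the job in, once; it reports no verdict.
The state is a dict: "clock": time; "joint_pos": joint angles; "joint_vel": joint speeds; "joint_torque": joint torques, N m; "ee_pos": TCP position; "tcp_rot": TCP orientation; "ft_force": force on the tool from outside, world axes, zero at the start; "moment": the same for the moment, N m; "width": opening from 0.0 (shut) to 1.0 (fully open).
Only numpy, scipy, OpenCV 4.12 (cv2) and the standard library are available. Lean on these libraries where they do the work, as an engineer would, in place of code of your own. Each camera call takes 0.05 s, during which the arm holds its last target.

## Working session

There is one attempt and no reset: what is moved stays moved. The work goes in short steps, Python scripts to look and compute and a shell command to move; the robot and the scene stay as the last step left them, time stands still between calls to the robot, and variables do not carry over. Pictures are saved under pics/ and viewed, and the job is handed in when it is done.

```bash
ls; mkdir -p pics
python3 - <<'E'
from station import readout, optics
import cv2
o=readout.get_obs(); print({k:o[k] for k in('clock','ee_pos','tcp_rot','width','ft_force')})
import pickle
for n in('scene','side','wrist'):
    c=optics.capture(n); pickle.dump(c,open(f'/tmp/{n}0.pkl','wb'))
    cv2.imwrite(f'pics/{n}0.png',c['color'][:,:,::-1]); print(n,c['R'].round(3).tolist(),c['t'].round(3),c['mtx'].round(1).tolist(),c['dist'])
E
```

```text
pics
{'clock': 0.0, 'ee_pos': array([ 0.2609254 , -0.5677789 ,  0.40390108]), 'tcp_rot': array([-6.98524473e-04,  9.76893917e-01,  2.13723533e-01, -1.97185770e-04]), 'width': 0.9974683479535573, 'ft_force': array([ 0.04056347, -0.1622638 , -0.7688155 ])}
scene [[0.352, 0.936, 0.004], [0.815, -0.305, -0.492], [-0.46, 0.176, -0.87]] [-0.2   -0.377  1.463] [[461.7, 0.0, 253.8], [0.0, 461.7, 195.0], [0.0, 0.0, 1.0]] [-0.02258769  0.          0.          0.          0.        ]
side [[-0.99, -0.14, 0.01], [-0.089, 0.57, -0.816], [0.109, -0.809, -0.577]] [0.556 0.171 0.742] [[360.3, 0.0, 257.1], [0.0, 360.3, 198.1], [0.0, 0.0, 1.0]] [-0.10149682  0.          0.          0.          0.        ]
wrist [[0.419, -0.908, 0.0], [-0.87, -0.401, 0.286], [-0.26, -0.12, -0.958]] [-0.625 -0.036  0.379] [[289.4, 0.0, 258.4], [0.0, 289.4, 189.2], [0.0, 0.0, 1.0]] [0.02576194 0.         0.         0.         0.        ]
```

View pics/scene0.png

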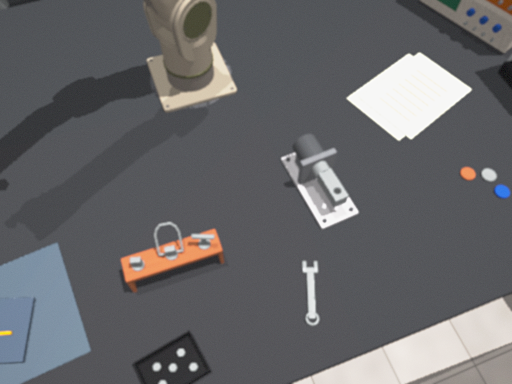

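View pics/side0.png

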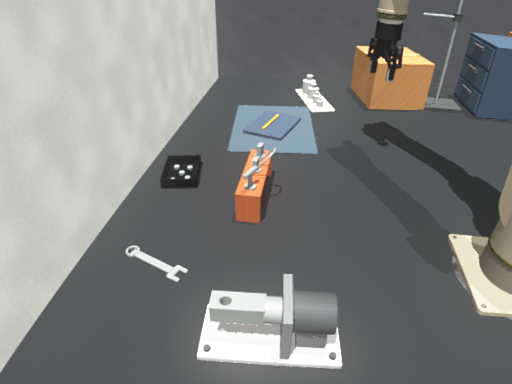

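View pics/wrist0.png

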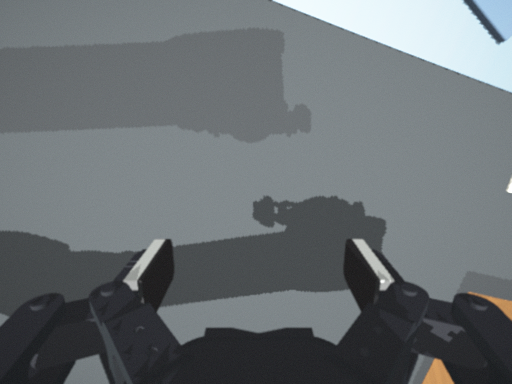

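The scene view shows the rack around (170,255), with the ringed pin near its middle at (170,250). The fixture is at (318,185), with its hole near (338,194).

```bash
cat > h.py <<'E'
import numpy as np, cv2, pickle
def load(n): return pickle.load(open(f'/tmp/{n}.pkl','rb'))
def snap(n,tag):
    from station import optics
    c=optics.capture(n); pickle.dump(c,open(f'/tmp/{tag}.pkl','wb')); return c
def crop(c,box,s,name):
    x0,y0,x1,y1=box; im=c['color'][y0:y1,x0:x1,::-1]
    cv2.imwrite(f'pics/{name}.png',cv2.resize(im,None,fx=s,fy=s,interpolation=cv2.INTER_CUBIC))
def ray(c,uv):
    p=cv2.undistortPoints(np.array([[uv]],float),c['mtx'],c['dist'])[0,0]
    d=c['R'].T@np.array([p[0],p[1],1]); o=-c['R'].T@c['t']; return o,d
def onz(c,uv,z):
    o,d=ray(c,uv); return o+d*(z-o[2])/d[2]
def tri(c1,u1,c2,u2):
    A=[];b=[]
    for c,u in((c1,u1),(c2,u2)):
        o,d=ray(c,u); d=d/np.linalg.norm(d); P=np.eye(3)-np.outer(d,d); A.append(P); b.append(P@o)
    A=np.vstack(A);b=np.hstack(b); x,r,_,_=np.linalg.lstsq(A,b,rcond=None); return x,np.sqrt(r)
def proj(c,X):
    rv=cv2.Rodrigues(c['R'])[0]; return cv2.projectPoints(np.atleast_2d(np.array(X,float)),rv,c['t'],c['mtx'],c['dist'])[0][:,0]
def depthpts(c,box):
    x0,y0,x1,y1=box; v,u=np.mgrid[y0:y1,x0:x1]; z=c['depth'][y0:y1,x0:x1].ravel()
    p=cv2.undistortPoints(np.stack([u.ravel(),v.ravel()],1)[:,None].astype(float),c['mtx'],c['dist'])[:,0]
    X=np.c_[p*z[:,None],z]; return (X-c['t'])@c['R'], z>0
E
python3 - <<'E'
from h import *
s=load('scene0');d=load('side0')
crop(s,(110,210,235,300),6,'s0rack');crop(s,(275,125,365,230),5,'s0fix')
crop(d,(225,130,300,225),6,'d0rack');crop(d,(190,265,350,365),5,'d0fix')
E
```

```text
(no output)
```

View pics/s0rack.png

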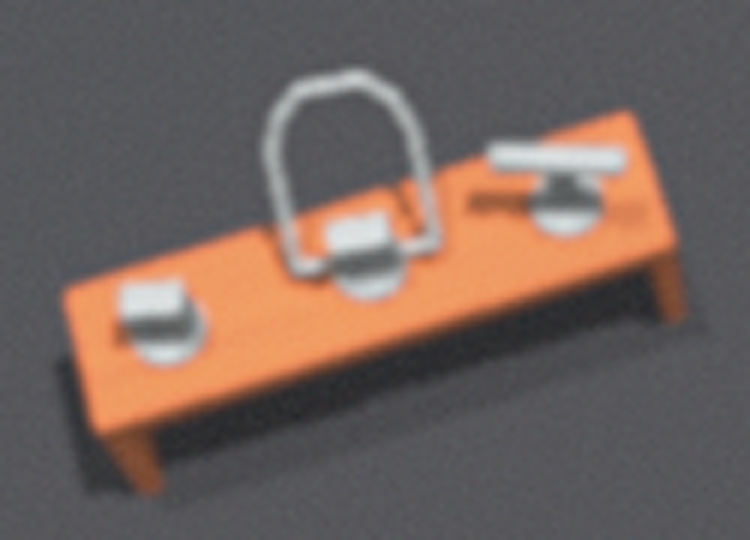

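View pics/s0fix.png

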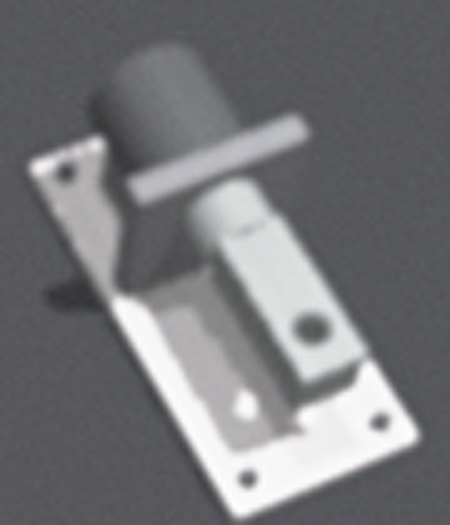

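View pics/d0rack.png

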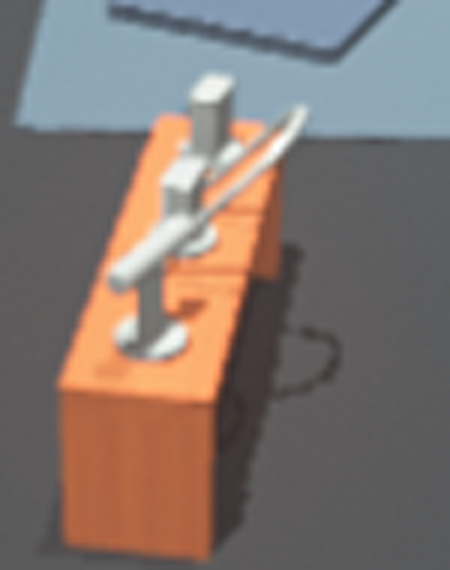

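View pics/d0fix.png

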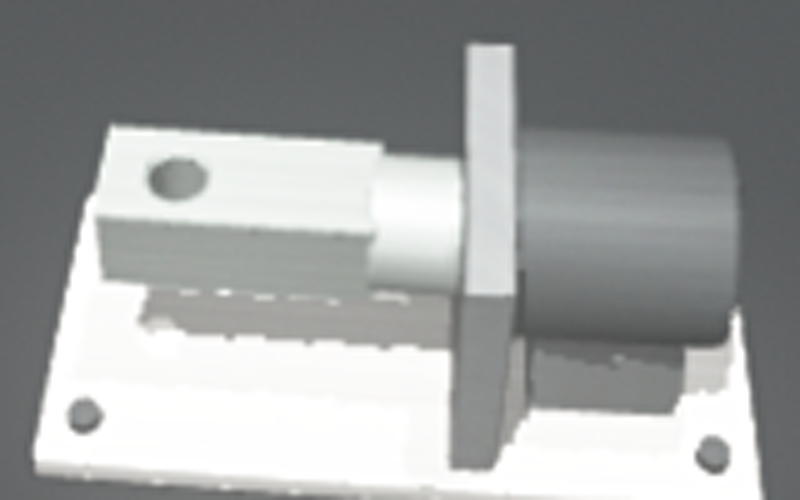

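Run:
```python
from h import *
s=load('scene0');d=load('side0')
P=lambda x,y,k,x0,y0:((x+.5)/k-.5+x0,(y+.5)/k-.5+y0)
S=lambda x,y:P(x,y,6,110,210); F=lambda x,y:P(x,y,5,275,125)
D=lambda x,y:P(x,y,6,225,130); G=lambda x,y:P(x,y,5,190,265)
print('hole scene',onz(s,F(312,328),.095),'side',onz(d,G(178,179),.095))
print('hole tri',tri(s,F(312,328),d,G(178,179)))
# bar top edges
for n,c in(('scene',[F(220,237),F(281,215),F(302,388),F(368,351)]),):
    for p in c: print(n,onz(s,p,.095))
for p in [G(110,126),G(382,146),G(98,218),G(372,237)]: print('side',onz(d,p,.095))
print('tabtop corners'); 
for p in [S(325,220),S(385,212),S(392,243),S(330,254)]: print(onz(s,p,.116))
for p in [D(162,187),D(178,158),D(208,156),D(195,187)]: print(' side',onz(d,p,.116))
print('axle',onz(s,S(300,270),.092),onz(s,S(432,245),.092))
print('ringbar',onz(s,S(300,88),.146),onz(s,S(358,78),.146)); print('rb side',onz(d,D(300,113),.146))
print('rack corners',[onz(s,S(*q),.08).round(4) for q in((65,290),(98,433),(630,112),(675,245))])
print('other collars',[onz(s,S(*q),.085).round(4) for q in((168,328),(567,202),(370,262))])
```

```text
hole scene [0.58526118 0.21481286 0.095     ] side [0.58440388 0.21638245 0.095     ]
hole tri (array([0.58466583, 0.21534844, 0.09368963]), array([2.70962114e-05]))
scene [0.5203355 0.194136  0.095    ]
scene [0.51912024 0.22903978 0.095     ]
scene [0.61435103 0.19538689 0.095     ]
scene [0.6069163  0.23514283 0.095     ]
side [0.61132547 0.19829381 0.095     ]
side [0.52096178 0.19298367 0.095     ]
side [0.60617866 0.23548965 0.095     ]
side [0.51964496 0.22957671 0.095     ]
tabtop corners
[ 0.59043956 -0.22789711  0.116     ]
[ 0.59523111 -0.20563575  0.116     ]
[ 0.60841681 -0.20661712  0.116     ]
[ 0.60454995 -0.22977508  0.116     ]
 side [ 0.60626876 -0.20433566  0.116     ]
 side [ 0.60335362 -0.23046301  0.116     ]
 side [ 0.59086517 -0.2342756   0.116     ]
 side [ 0.59258291 -0.20651318  0.116     ]
axle [ 0.5959274  -0.24346112  0.092     ] [ 0.60373318 -0.19284664  0.092     ]
ringbar [ 0.54907264 -0.22128725  0.146     ] [ 0.55267679 -0.19962855  0.146     ]
rb side [ 0.55100721 -0.22263943  0.146     ]
rack corners [array([ 0.5666, -0.3321,  0.08  ]), array([ 0.6279, -0.3331,  0.08  ]), array([ 0.5708, -0.1022,  0.08  ]), array([ 0.6317, -0.1037,  0.08  ])]
other collars [array([ 0.5982, -0.2976,  0.085 ]), array([ 0.6016, -0.1381,  0.085 ]), array([ 0.599 , -0.2175,  0.085 ])]
```

```bash
cat >> h.py <<'E'
def to_tool(target, yaw_y, verbose=True):
    """needed tx,ty,tz,spin so TCP->target and tool y along yaw_y (deg, mod 180)"""
    from station import readout
    from scipy.spatial.transform import Rotation as Ro
    o=readout.get_obs(); q=o['tcp_rot']; M=Ro.from_quat([q[1],q[2],q[3],q[0]]).as_matrix()
    d=M.T@(np.array(target)-o['ee_pos']); y=np.degrees(np.arctan2(M[1,1],M[0,1]))
    dy=(yaw_y-y+90)%180-90
    print('clock',round(o['clock'],2),'pos',o['ee_pos'].round(4),'yaw_y',y.round(2),'zax',M[:,2].round(3),'F',o['ft_force'].round(1),'w',round(o['width'],3))
    print('tool shift',d.round(4),'spin',round(-dy,2))
E
python3 -c "
from h import *
to_tool([.599,-.2185,.403],-8.7)"
```

```text
clock 0.15 pos [ 0.261  -0.5678  0.4041] yaw_y -65.32 zax [-0.     0.001 -1.   ] F [ 0.  -0.2 -0.3] w 0.997
tool shift [ 0.453  -0.1762  0.0013] spin -56.62
```

```bash
python3 -m inch '[{"gripper":0.45,"tx":0.05,"ty":-0.02,"tz":0,"spin":-7},{"gripper":0.45,"tx":0.1,"ty":-0.04,"tz":0,"spin":-14},{"gripper":0.45,"tx":0.15,"ty":-0.06,"tz":0,"spin":-21},{"gripper":0.45,"tx":0.2,"ty":-0.08,"tz":0,"spin":-28},{"gripper":0.45,"tx":0.25,"ty":-0.098,"tz":0,"spin":-35},{"gripper":0.45,"tx":0.3,"ty":-0.118,"tz":0,"spin":-42},{"gripper":0.45,"tx":0.35,"ty":-0.138,"tz":0,"spin":-49},{"gripper":0.45,"tx":0.4,"ty":-0.157,"tz":0,"spin":-54},{"gripper":0.45,"tx":0.453,"ty":-0.176,"tz":0.001,"spin":-56.6},{"gripper":0.45,"tx":0.453,"ty":-0.176,"tz":0.001,"spin":-56.6},{"gripper":0.45,"tx":0.453,"ty":-0.176,"tz":0.001,"spin":-56.6},{"gripper":0.45,"tx":0.453,"ty":-0.176,"tz":0.001,"spin":-56.6}]'
python3 - <<'E'
from h import *
to_tool([.599,-.2185,.261],-8.7)
w=snap('wrist','w1');cv2.imwrite('pics/w1.png',w['color'][:,:,::-1])
s=snap('side','d1');crop(s,(200,60,350,225),4,'d1')
print(proj(w,[[.599,-.2185,.116],[.551,-.211,.146]]))
E
```

```text
clock: 1.65
ee_pos: [0.5984, -0.2202, 0.4037]
tcp_rot: [0.0, 0.76, 0.65, -0.0]
ft_force: [0.6, -0.4, -0.4]
width: 0.452
clock 1.65 pos [ 0.5984 -0.2202  0.4037] yaw_y -8.85 zax [-0.    -0.001 -1.   ] F [ 0.6 -0.4 -0.4] w 0.452
tool shift [0.0018 0.0003 0.1427] spin -0.15
[[256.83315925 183.52046044]
 [197.44774225 193.30051823]]
```

View pics/w1.png

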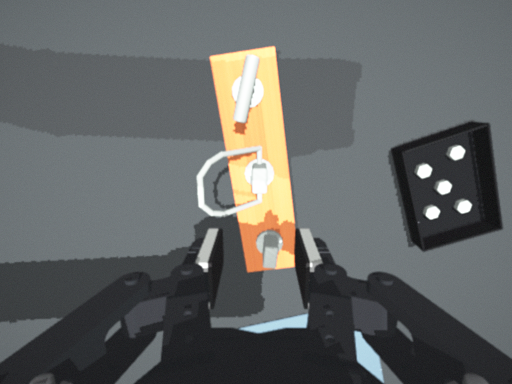

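View pics/d1.png

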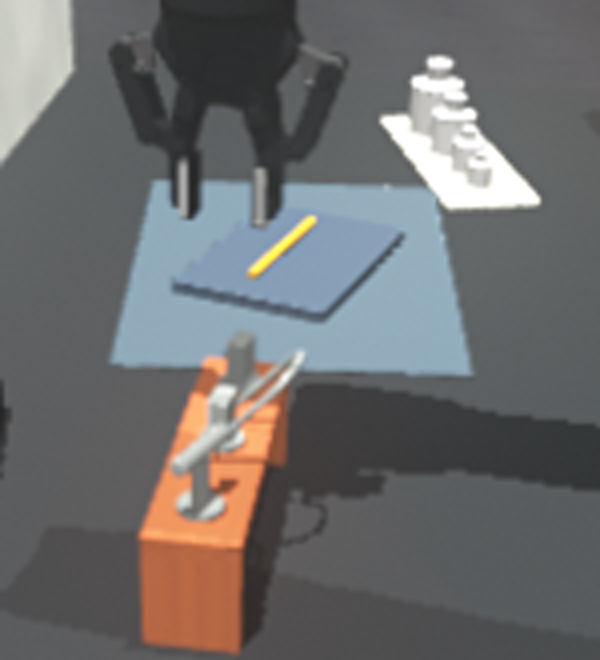

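Run:
```python
from h import *
w=load('w1');crop(w,(185,130,285,230),6,'w1z')
```

```text
(no output)
```

View pics/w1z.png

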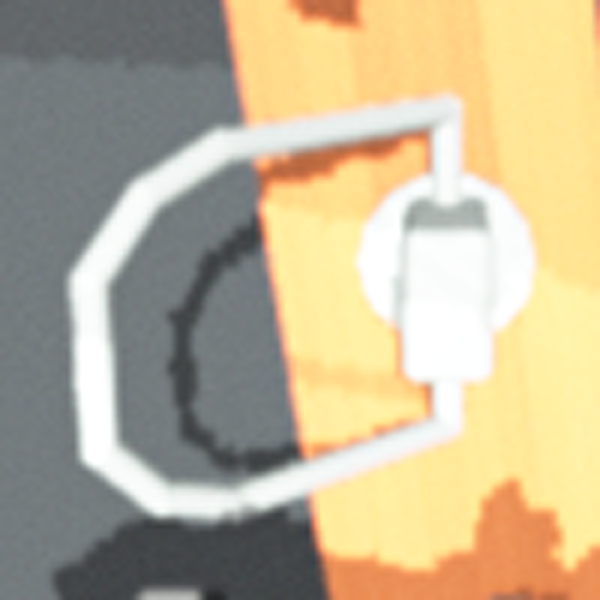

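Run:
```python
from h import *
w=load('w1');Z=lambda x,y:((x+.5)/6-.5+185,(y+.5)/6-.5+130)
print('tabtop',onz(w,Z(448,304),.116), 'corners',[onz(w,Z(*q),.116).round(4) for q in((404,228),(488,230),(404,380),(492,380))])
print('axle',onz(w,Z(447,100),.092),onz(w,Z(448,430),.092),'bar',onz(w,Z(88,275),.146),onz(w,Z(98,460),.146))
print('collar',onz(w,Z(446,260),.085))
```

```text
tabtop [ 0.60167198 -0.21576074  0.116     ] corners [array([ 0.5969, -0.203 ,  0.116 ]), array([ 0.6094, -0.2053,  0.116 ]), array([ 0.5931, -0.2268,  0.116 ]), array([ 0.6066, -0.2288,  0.116 ])]
axle [ 0.60579976 -0.1884206   0.092     ] [ 0.59740073 -0.24416078  0.092     ] bar [ 0.55564504 -0.19643405  0.146     ] [ 0.55144621 -0.22249853  0.146     ]
collar [ 0.60136552 -0.21628494  0.085     ]
```

```bash
python3 -m inch '[{"gripper":0.45,"tx":0.0034,"ty":0.001,"tz":0.03,"spin":0},{"gripper":0.45,"tx":0.0034,"ty":0.001,"tz":0.06,"spin":0},{"gripper":0.45,"tx":0.0034,"ty":0.001,"tz":0.09,"spin":0},{"gripper":0.45,"tx":0.0034,"ty":0.001,"tz":0.115,"spin":0},{"gripper":0.45,"tx":0.0034,"ty":0.001,"tz":0.13,"spin":0},{"gripper":0.45,"tx":0.0034,"ty":0.001,"tz":0.14,"spin":0},{"gripper":0.45,"tx":0.0034,"ty":0.001,"tz":0.14,"spin":0}]'
python3 - <<'E'
from h import *
to_tool([.600,-.217,.262],-8.7)
w=snap('wrist','w2');cv2.imwrite('pics/w2.png',w['color'][:,:,::-1])
s=snap('side','d2');crop(s,(200,100,330,225),5,'d2')
E
```

```text
clock: 2.62
ee_pos: [0.6006, -0.2158, 0.2636]
tcp_rot: [-0.0, 0.759, 0.651, -0.0]
ft_force: [0.1, 0.3, 0.7]
width: 0.451
clock 2.62 pos [ 0.6006 -0.2158  0.2636] yaw_y -8.73 zax [-0. -0. -1.] F [0.1 0.3 0.7] w 0.451
tool shift [-0.0013 -0.0004  0.0016] spin -0.03
```

View pics/w2.png

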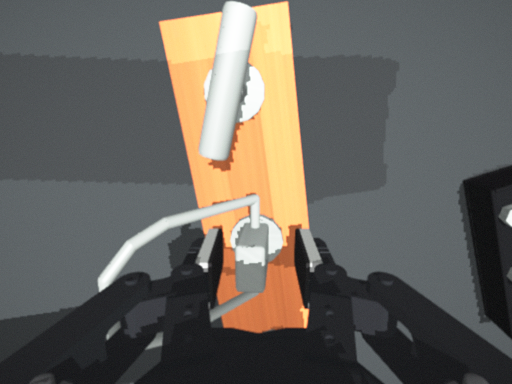

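View pics/d2.png

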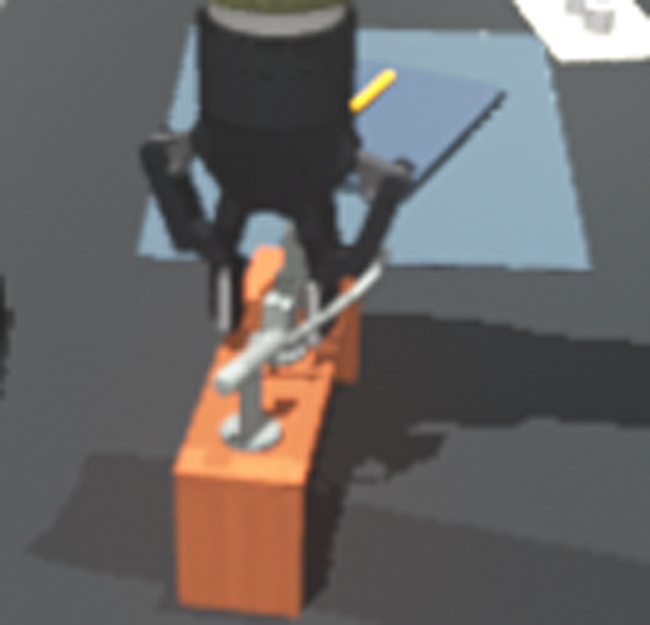

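```bash
python3 -m inch '[{"gripper":0.05,"tx":0,"ty":0,"tz":0,"spin":0},{"gripper":0.05,"tx":0,"ty":0,"tz":0,"spin":0},{"gripper":0.05,"tx":0,"ty":0,"tz":0,"spin":0},{"gripper":0.05,"tx":0,"ty":0,"tz":0,"spin":0},{"gripper":0.05,"tx":0,"ty":0,"tz":0,"spin":0},{"gripper":0.05,"tx":0,"ty":0,"tz":0,"spin":0}]'
python3 - <<'E'
from h import *
to_tool([.600,-.217,.37],-8.7)
w=snap('wrist','w3');cv2.imwrite('pics/w3.png',w['color'][:,:,::-1])
E
```

```text
clock: 3.48
ee_pos: [0.6009, -0.2156, 0.2646]
tcp_rot: [0.001, 0.759, 0.651, 0.0]
ft_force: [-1.3, -0.4, 5.7]
width: 0.157
clock 3.48 pos [ 0.6009 -0.2156  0.2646] yaw_y -8.72 zax [ 0.001 -0.001 -1.   ] F [-1.3 -0.4  5.7] w 0.157
tool shift [-0.0015 -0.0005 -0.1054] spin -0.02
```

View pics/w3.png

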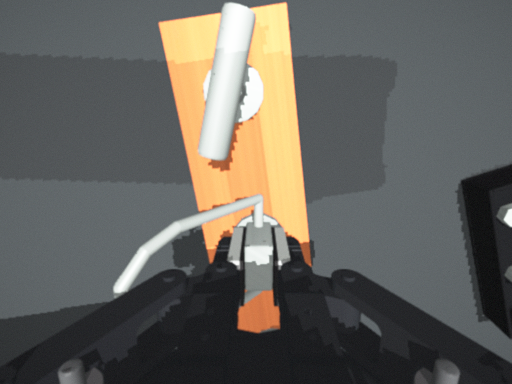

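```bash
python3 -m inch '[{"gripper":0.05,"tx":0,"ty":0,"tz":-0.01,"spin":0},{"gripper":0.05,"tx":0,"ty":0,"tz":-0.03,"spin":0},{"gripper":0.05,"tx":0,"ty":0,"tz":-0.055,"spin":0},{"gripper":0.05,"tx":0,"ty":0,"tz":-0.08,"spin":0},{"gripper":0.05,"tx":0,"ty":0,"tz":-0.105,"spin":0},{"gripper":0.05,"tx":0,"ty":0,"tz":-0.11,"spin":0},{"gripper":0.05,"tx":0,"ty":0,"tz":-0.11,"spin":0}]'
python3 - <<'E'
from h import *
to_tool([.600,-.217,.37],-8.7)
s=snap('side','d4');crop(s,(200,60,330,225),4,'d4')
s=snap('scene','s4');crop(s,(110,180,235,300),5,'s4')
E
```

```text
clock: 4.4
ee_pos: [0.6005, -0.2156, 0.3738]
tcp_rot: [0.0, 0.759, 0.651, 0.0]
ft_force: [0.1, -0.4, -2.1]
width: 0.149
clock 4.4 pos [ 0.6005 -0.2156  0.3738] yaw_y -8.72 zax [ 0. -0. -1.] F [ 0.1 -0.4 -2.1] w 0.149
tool shift [-0.0015 -0.0003  0.0038] spin -0.02
```

View pics/d4.png

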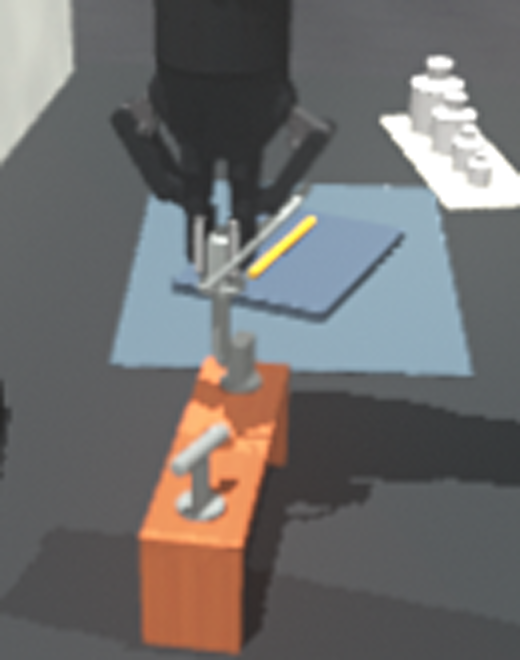

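View pics/s4.png

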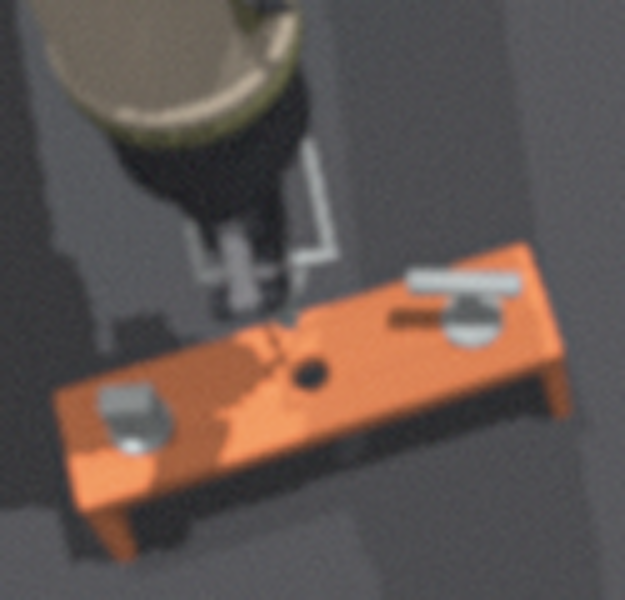

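Run:
```python
from h import *
s=load('scene0');s4=load('s4');d4=load('d4')
P=lambda x,y,k,x0,y0:((x+.5)/k-.5+x0,(y+.5)/k-.5+y0)
print('rack hole',onz(s4,P(311,375,5,110,180),.08))
crop(d4,(235,95,285,155),10,'d4z')
crop(s4,(140,200,190,250),10,'s4z')
# predicted pin points
x=np.array([.9885,-.151,0]);y=np.array([.151,.9885,0])
o=np.array([.6005,-.2156,.3738-.155-.026])
for n,c,(x0,y0) in(('side',d4,(235,95)),('scene',s4,(140,200))):
    q=proj(c,[o,o-[0,0,.054],o+[0,0,.012]+.027*y,o+[0,0,.012]-.027*y,o-.048*x+[0,0,.066]])
    print(n,((q-[x0,y0]+.5)*10-.5).round(0).tolist())
```

```text
rack hole [ 0.60049426 -0.21735598  0.08      ]
side [[201.0, 365.0], [200.0, 562.0], [168.0, 364.0], [234.0, 276.0], [403.0, 129.0]]
scene [[250.0, 347.0], [290.0, 448.0], [368.0, 299.0], [113.0, 347.0], [171.0, 3.0]]
```

View pics/d4z.png

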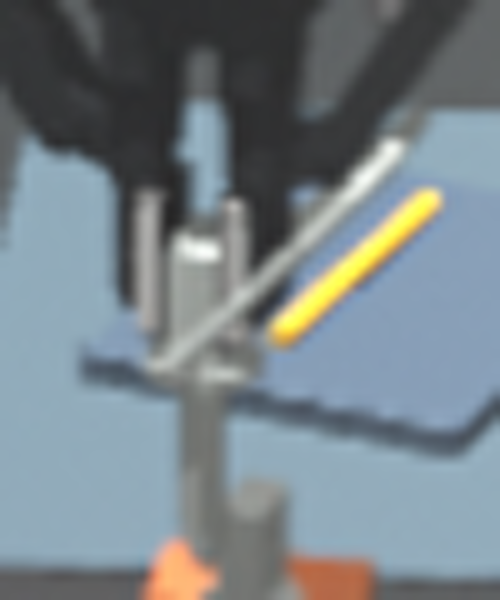

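View pics/s4z.png

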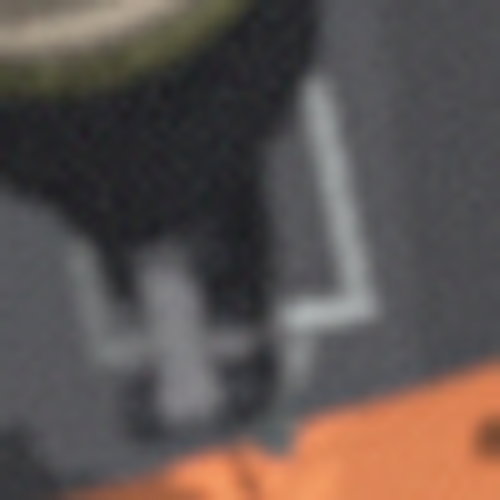

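```bash
python3 -c "
from h import *
to_tool([.585,.2165,.374],3.6)"
```

```text
clock 4.5 pos [ 0.6004 -0.2156  0.3727] yaw_y -8.72 zax [-0.001  0.    -1.   ] F [ 0.6 -0.2 -2.6] w 0.157
tool shift [ 0.4248 -0.0807 -0.0012] spin -12.32
```

```bash
python3 -m inch '[{"gripper":0.05,"tx":0.02,"ty":-0.004,"tz":-0.003,"spin":-0.5},{"gripper":0.05,"tx":0.055,"ty":-0.01,"tz":-0.005,"spin":-1.5},{"gripper":0.05,"tx":0.095,"ty":-0.018,"tz":-0.005,"spin":-3},{"gripper":0.05,"tx":0.135,"ty":-0.026,"tz":-0.005,"spin":-4},{"gripper":0.05,"tx":0.175,"ty":-0.033,"tz":-0.005,"spin":-5.5},{"gripper":0.05,"tx":0.215,"ty":-0.041,"tz":-0.005,"spin":-6.5},{"gripper":0.05,"tx":0.255,"ty":-0.049,"tz":-0.005,"spin":-8},{"gripper":0.05,"tx":0.295,"ty":-0.056,"tz":-0.005,"spin":-9},{"gripper":0.05,"tx":0.335,"ty":-0.064,"tz":-0.005,"spin":-10},{"gripper":0.05,"tx":0.37,"ty":-0.07,"tz":-0.005,"spin":-11},{"gripper":0.05,"tx":0.4,"ty":-0.076,"tz":-0.005,"spin":-12},{"gripper":0.05,"tx":0.418,"ty":-0.079,"tz":-0.005,"spin":-12.3},{"gripper":0.05,"tx":0.425,"ty":-0.081,"tz":-0.005,"spin":-12.3},{"gripper":0.05,"tx":0.425,"ty":-0.081,"tz":-0.005,"spin":-12.3},{"gripper":0.05,"tx":0.425,"ty":-0.081,"tz":-0.005,"spin":-12.3}]'
python3 - <<'E'
from h import *
to_tool([.585,.2165,.28],3.6)
s=snap('side','d5');crop(s,(160,205,340,365),4,'d5')
s=snap('scene','s5');crop(s,(275,110,375,230),5,'s5')
s=snap('wrist','w5');cv2.imwrite('pics/w5.png',s['color'][:,:,::-1])
E
```

```text
clock: 6.38
ee_pos: [0.5854, 0.2155, 0.3786]
tcp_rot: [0.0, 0.685, 0.728, -0.0]
ft_force: [-0.0, -0.0, -2.9]
width: 0.152
clock 6.38 pos [0.5854 0.2155 0.3786] yaw_y 3.47 zax [ 0.    -0.001 -1.   ] F [-0.  -0.  -2.9] w 0.152
tool shift [ 0.0011 -0.0003  0.0986] spin -0.13
```

View pics/d5.png

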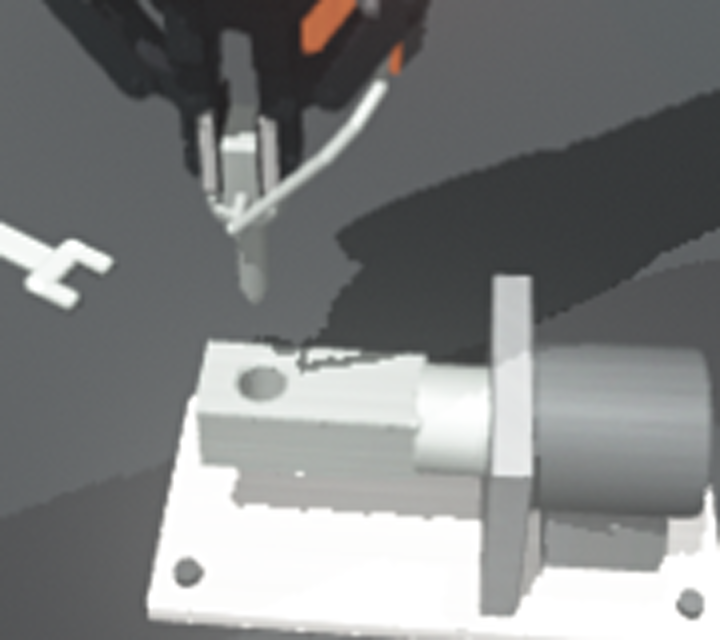

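View pics/s5.png

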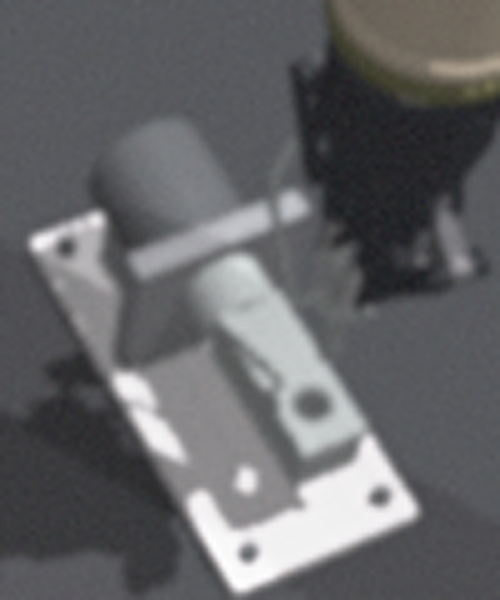

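View pics/w5.png

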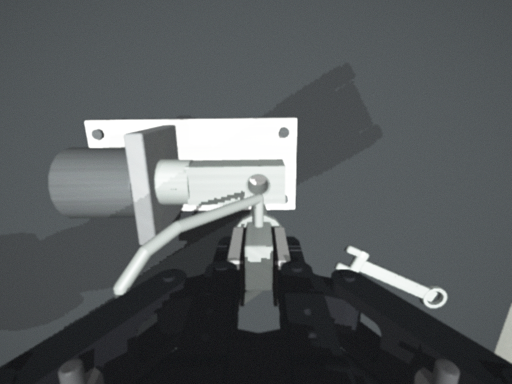

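Run:
```python
from h import *
d=load('d5');w=load('w5');s=load('s5')
print('hole wrist',onz(w,(258,184),.095))
print('hole side',onz(d,((262+.5)/4-.5+160,(383+.5)/4-.5+205),.095))
q=proj(d,[[.5854,.2145,.14],[.5854,.2145,.194]]);print(((q-[160,205]+.5)*4-.5))
o=np.array([.5854,.2145,.194]); print(onz(d,((254+.5)/4-.5+160,(299+.5)/4-.5+205),.14))
crop(d,(200,225,240,290),9,'d5z'); crop(w,(205,130,315,230),6,'w5z')
```

```text
hole wrist [0.58671912 0.21782606 0.095     ]
hole side [0.58453398 0.21635159 0.095     ]
[[255.54936034 303.98390407]
 [248.56761031 203.05481353]]
[0.5865327  0.21210159 0.14      ]
```

View pics/d5z.png

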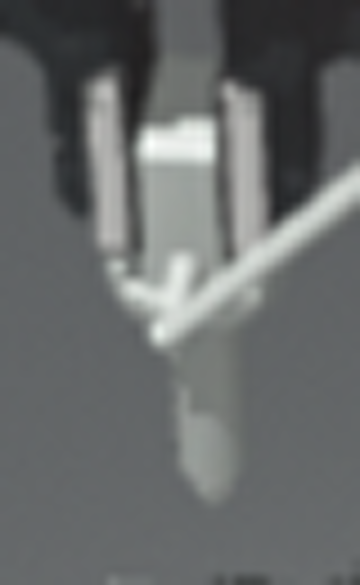

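View pics/w5z.png

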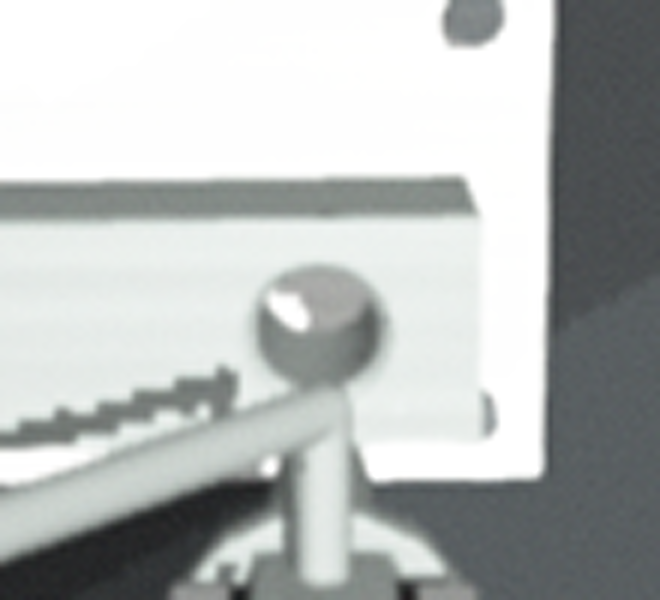

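```bash
python3 -m inch '[{"gripper":0.05,"tx":0.002,"ty":-0.0005,"tz":0.01,"spin":0},{"gripper":0.05,"tx":0.002,"ty":-0.0005,"tz":0.022,"spin":0},{"gripper":0.05,"tx":0.002,"ty":-0.0005,"tz":0.032,"spin":0},{"gripper":0.05,"tx":0.002,"ty":-0.0005,"tz":0.04,"spin":0},{"gripper":0.05,"tx":0.002,"ty":-0.0005,"tz":0.047,"spin":0},{"gripper":0.05,"tx":0.002,"ty":-0.0005,"tz":0.053,"spin":0},{"gripper":0.05,"tx":0.002,"ty":-0.0005,"tz":0.06,"spin":0},{"gripper":0.05,"tx":0.002,"ty":-0.0005,"tz":0.06,"spin":0}]'
python3 - <<'E'
from h import *
to_tool([.585,.2175,.28],3.6)
s=snap('side','d6');crop(s,(160,205,340,365),4,'d6')
E
```

```text
clock: 7.52
ee_pos: [0.5842, 0.2186, 0.3181]
tcp_rot: [-0.0, 0.685, 0.729, -0.0]
ft_force: [-0.5, 1.4, -1.6]
width: 0.158
clock 7.53 pos [0.5842 0.2186 0.3181] yaw_y 3.59 zax [-0.001 -0.    -1.   ] F [-0.5  1.4 -1.6] w 0.158
tool shift [-0.0012  0.0007  0.0381] spin -0.01
```

View pics/d6.png

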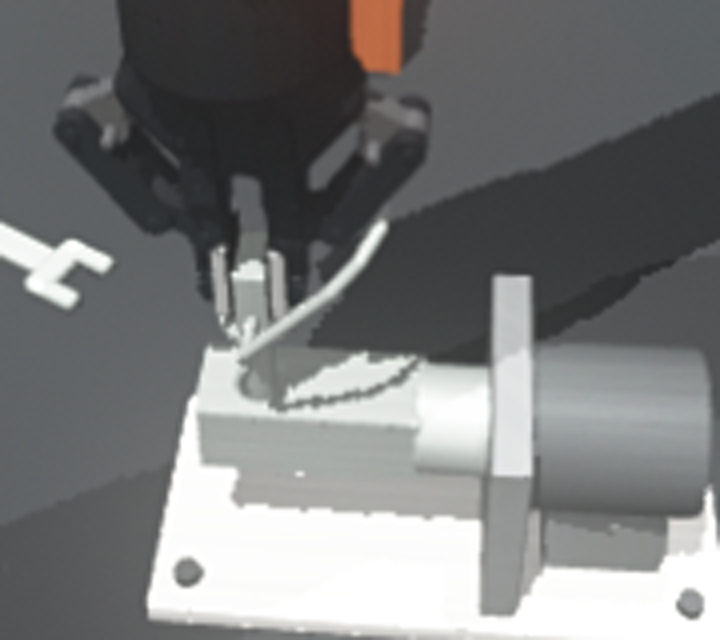

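Run:
```python
from h import *
d=load('d6');crop(d,(205,265,250,315),12,'d6z')
w=snap('wrist','w6');cv2.imwrite('pics/w6.png',w['color'][:,:,::-1])
q=proj(d,[[.585,.216,.095],[.585,.2175,.0795],[.585,.2175,.1335]]);print(((q-[205,265]+.5)*12-.5))
```

```text
[[244.1514095  427.51420644]
 [247.06267326 508.88313033]
 [228.13418469 244.85984043]]
```

View pics/d6z.png

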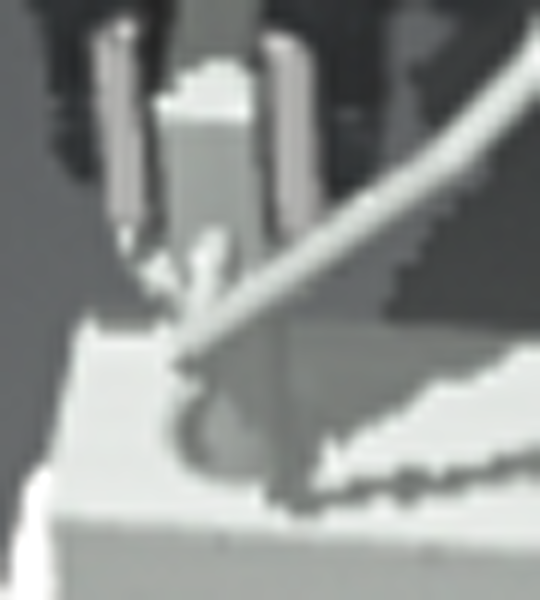

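View pics/w6.png

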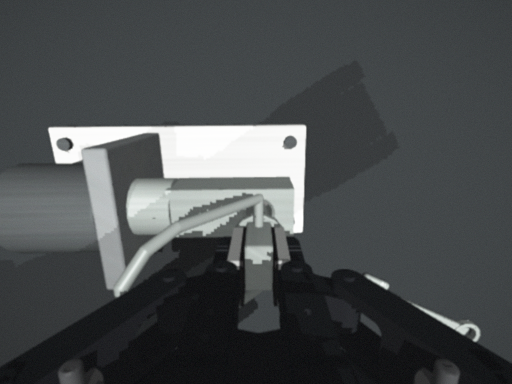

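```bash
python3 -m inch '[{"gripper":0.05,"tx":-0.001,"ty":0.0005,"tz":0.006,"spin":0},{"gripper":0.05,"tx":-0.001,"ty":0.0005,"tz":0.012,"spin":0},{"gripper":0.05,"tx":-0.001,"ty":0.0005,"tz":0.018,"spin":0},{"gripper":0.05,"tx":-0.001,"ty":0.0005,"tz":0.024,"spin":0},{"gripper":0.05,"tx":-0.001,"ty":0.0005,"tz":0.029,"spin":0},{"gripper":0.05,"tx":-0.001,"ty":0.0005,"tz":0.033,"spin":0},{"gripper":0.05,"tx":-0.001,"ty":0.0005,"tz":0.035,"spin":0}]'
python3 - <<'E'
from h import *
to_tool([.585,.2175,.28],3.6)
s=snap('side','d7');crop(s,(190,225,290,315),7,'d7')
E
```

```text
clock: 8.5
ee_pos: [0.5849, 0.2177, 0.2835]
tcp_rot: [0.0, 0.685, 0.729, -0.0]
ft_force: [-0.2, -0.2, -2.4]
width: 0.153
clock 8.5 pos [0.5849 0.2177 0.2835] yaw_y 3.58 zax [-0. -0. -1.] F [-0.2 -0.2 -2.4] w 0.153
tool shift [-0.0002  0.0001  0.0035] spin -0.02
```

View pics/d7.png

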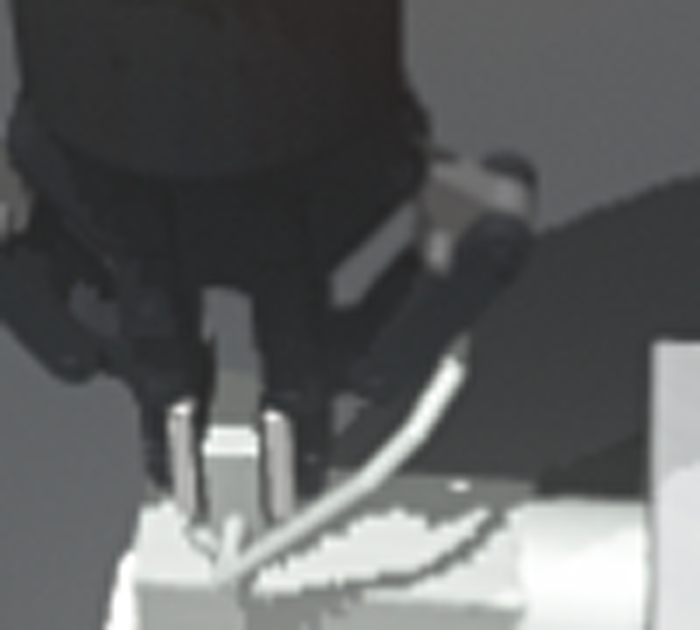

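Inserted with no side force. I'll push the last few mm home.

```bash
python3 -m inch '[{"gripper":0.05,"tx":0,"ty":0,"tz":0.003,"spin":0},{"gripper":0.05,"tx":0,"ty":0,"tz":0.005,"spin":0},{"gripper":0.05,"tx":0,"ty":0,"tz":0.006,"spin":0}]'; python3 -c "
from h import *
to_tool([.585,.2175,.28],3.6)"
```

```text
clock: 8.93
ee_pos: [0.5849, 0.2179, 0.2796]
tcp_rot: [0.001, 0.685, 0.729, 0.0]
ft_force: [-9.4, -4.8, 21.0]
width: 0.153
clock 8.93 pos [0.5849 0.2179 0.2796] yaw_y 3.58 zax [ 0.001 -0.001 -1.   ] F [-9.4 -4.8 21. ] w 0.153
tool shift [-0.0004  0.     -0.0004] spin -0.02
```

```bash
python3 -m inch '[{"gripper":0.05,"tx":0,"ty":0,"tz":-0.002,"spin":0},{"gripper":0.05,"tx":0,"ty":0,"tz":-0.002,"spin":0},{"gripper":0.45,"tx":0,"ty":0,"tz":-0.002,"spin":0},{"gripper":0.45,"tx":0,"ty":0,"tz":-0.002,"spin":0},{"gripper":0.45,"tx":0,"ty":0,"tz":-0.002,"spin":0},{"gripper":0.45,"tx":0,"ty":0,"tz":-0.002,"spin":0}]'
python3 - <<'E'
from h import *
to_tool([.585,.2175,.40],3.6)
s=snap('side','d8');crop(s,(190,225,290,315),7,'d8')
E
```

```text
clock: 9.68
ee_pos: [0.585, 0.2178, 0.2797]
tcp_rot: [0.0, 0.685, 0.729, 0.0]
ft_force: [0.3, 1.0, -0.4]
width: 0.448
clock 9.68 pos [0.585  0.2178 0.2797] yaw_y 3.58 zax [ 0.  0. -1.] F [ 0.3  1.  -0.4] w 0.448
tool shift [-0.0003  0.     -0.1203] spin -0.02
```

View pics/d8.png

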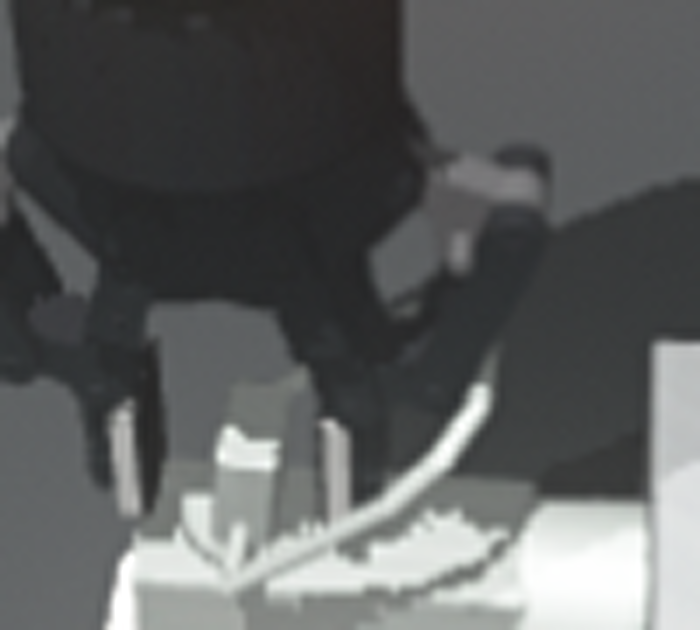

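Run:
```python
from h import *
d=load('d8');crop(d,(205,270,265,315),12,'d8z')
w=snap('wrist','w8');cv2.imwrite('pics/w8.png',w['color'][:,:,::-1])
```

View pics/d8z.png

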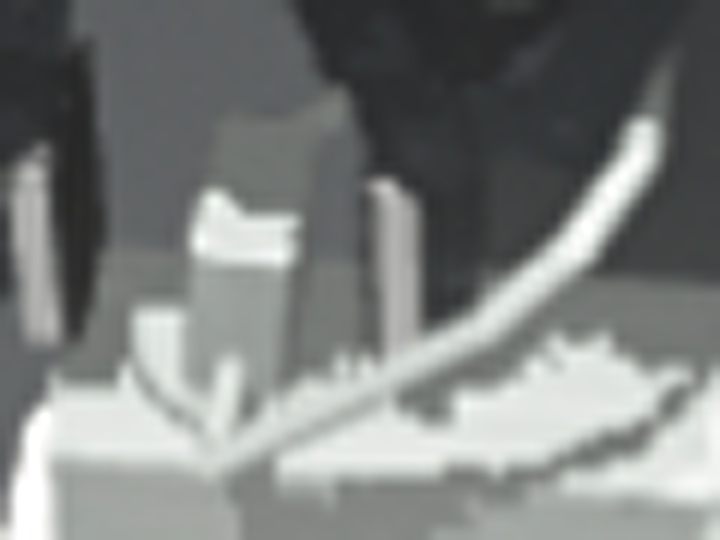

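View pics/w8.png

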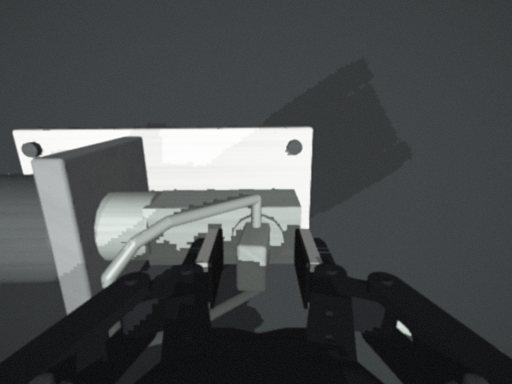

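```bash
python3 -m inch '[{"gripper":0.45,"tx":0,"ty":0,"tz":-0.015,"spin":0},{"gripper":0.45,"tx":0,"ty":0,"tz":-0.035,"spin":0},{"gripper":0.45,"tx":0,"ty":0,"tz":-0.06,"spin":0},{"gripper":0.45,"tx":0,"ty":0,"tz":-0.085,"spin":0},{"gripper":0,"tx":0,"ty":0,"tz":-0.11,"spin":0},{"gripper":0,"tx":0,"ty":0,"tz":-0.12,"spin":0},{"gripper":0,"tx":0,"ty":0,"tz":-0.12,"spin":0}]'
python3 - <<'E'
from h import *
to_tool([.585,.2175,.40],3.6)
d=snap('side','d9');crop(d,(190,225,290,315),7,'d9')
w=snap('wrist','w9');crop(w,(80,90,360,300),2.8,'w9')
s=snap('scene','s9');crop(s,(290,110,390,230),5,'s9')
E
```

```text
clock: 10.65
ee_pos: [0.5849, 0.2179, 0.4006]
tcp_rot: [0.0, 0.685, 0.729, 0.001]
ft_force: [0.4, 0.0, -0.4]
width: 0.004
clock 10.65 pos [0.5849 0.2179 0.4006] yaw_y 3.59 zax [ 0.001  0.    -1.   ] F [ 0.4  0.  -0.4] w 0.004
tool shift [-0.0004  0.0001  0.0006] spin -0.01
```

View pics/d9.png

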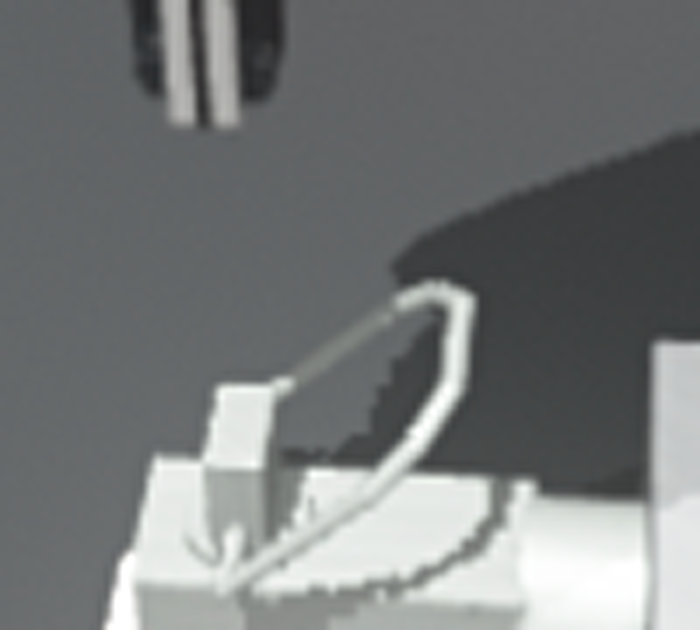

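View pics/w9.png

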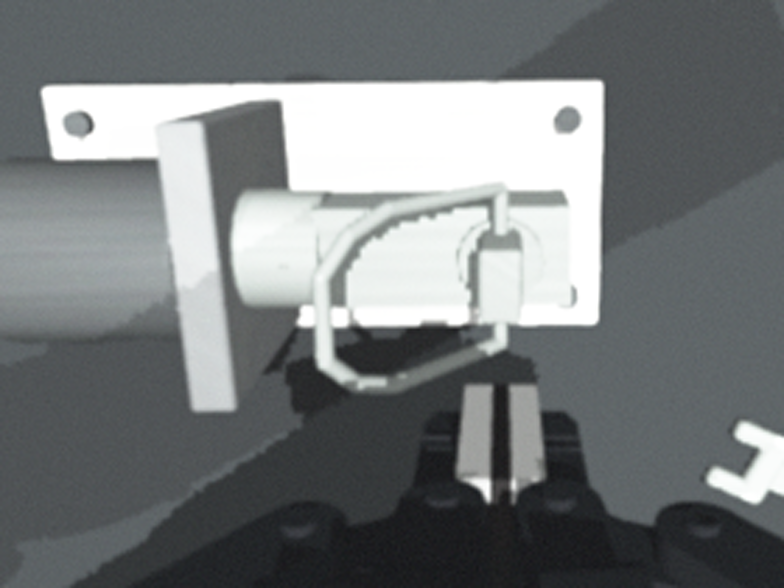

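View pics/s9.png

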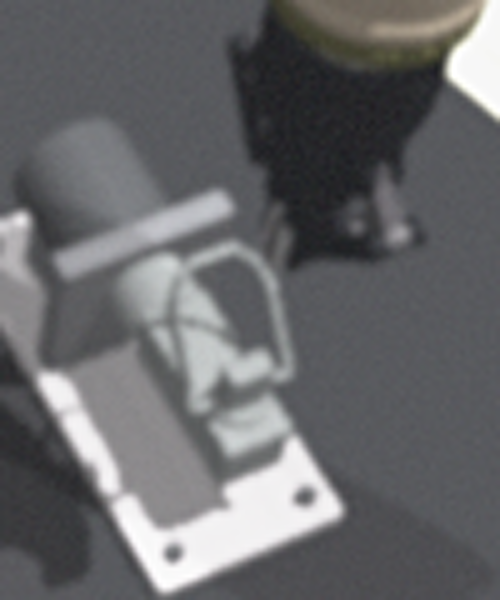

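Run:
```python
from h import *
w=load('w9');d=load('d9');s=load('s9')
W=lambda x,y:((x+.5)/2.8-.5+80,(y+.5)/2.8-.5+90);D=lambda x,y:((x+.5)/7-.5+190,(y+.5)/7-.5+225);S=lambda x,y:((x+.5)/5-.5+290,(y+.5)/5-.5+110)
print('tabtop w',onz(w,W(500,286),.131),'side',onz(d,D(240,427),.131))
print('axle w',onz(w,W(499,190),.107),onz(w,W(500,345),.107))
print('bar w',onz(w,W(321,270),.161),onz(w,W(324,355),.161))
print('tri bar ends side/wrist',tri(d,D(466,300),w,W(324,355)) ,tri(d,D(460,375),w,W(321,272)))
print('tri bar ends scene', [onz(s,S(*q),.161).round(4) for q in((192,254),(236,245))])
x=np.array([.998,.062,0])
e=np.array([.585,.216,.095]);y=np.array([-.062,.998,0])
q=proj(d,[e+[0,0,.036]+7e-3*a*x+12e-3*b*y for a in(-1,1) for b in(-1,1)]);print(((q-[190,225]+.5)*7).round(0).tolist())
```

```text
tabtop w [0.58655035 0.21731647 0.131     ] side [0.58484509 0.21654841 0.131     ]
axle w [0.58462908 0.24257958 0.107     ] [0.58839401 0.188563   0.107     ]
bar w [0.53809619 0.22806263 0.161     ] [0.53893007 0.20374816 0.161     ]
tri bar ends side/wrist (array([0.53796228, 0.20386477, 0.16420607]), array([0.00267284])) (array([0.53669291, 0.22750009, 0.16608132]), array([0.00391724]))
tri bar ends scene [array([0.5333, 0.204 , 0.161 ]), array([0.536 , 0.2263, 0.161 ])]
[[279.0, 387.0], [264.0, 470.0], [218.0, 383.0], [200.0, 465.0]]
```

```bash
python3 -c "
from station import readout
print(readout.get_obs()['joint_pos'].round(3))
from h import *
to_tool([.5855-.075*.998,.2165-.075*.062,.40],3.6)"
```

```text
[ 0.065  0.407 -0.654  1.444  0.248  1.375 -0.536]
clock 10.8 pos [0.5848 0.2176 0.3987] yaw_y 3.58 zax [-0.001 -0.001 -1.   ] F [-0.5  0.5 -0.6] w 0.003
tool shift [-0.0011 -0.0743 -0.0012] spin -0.02
```

```bash
python3 -m inch '[{"gripper":0,"tx":0,"ty":-0.01,"tz":0,"spin":10},{"gripper":0,"tx":0,"ty":-0.02,"tz":0,"spin":20},{"gripper":0,"tx":0,"ty":-0.03,"tz":0,"spin":30},{"gripper":0,"tx":-0.001,"ty":-0.04,"tz":0,"spin":40},{"gripper":0,"tx":-0.001,"ty":-0.05,"tz":0,"spin":50},{"gripper":0,"tx":-0.001,"ty":-0.06,"tz":0,"spin":60},{"gripper":0,"tx":-0.001,"ty":-0.07,"tz":0,"spin":70},{"gripper":0,"tx":-0.001,"ty":-0.075,"tz":0,"spin":80},{"gripper":0,"tx":-0.001,"ty":-0.075,"tz":0,"spin":90},{"gripper":0,"tx":-0.001,"ty":-0.075,"tz":0,"spin":90},{"gripper":0,"tx":-0.001,"ty":-0.075,"tz":0,"spin":90}]'
python3 - <<'E'
from h import *
to_tool([.5855-.073*.998,.2165-.073*.062,.324],93.6)
d=snap('side','d10');crop(d,(170,180,320,315),5,'d10')
E
```

```text
clock: 12.18
ee_pos: [0.5101, 0.212, 0.3992]
tcp_rot: [0.0, 0.999, 0.033, -0.0]
ft_force: [-0.2, 0.1, -0.2]
width: 0.005
clock 12.18 pos [0.5101 0.212  0.3992] yaw_y -86.19 zax [-0.001 -0.    -1.   ] F [-0.2  0.1 -0.2] w 0.005
tool shift [0.0026 0.0002 0.0752] spin 0.21
```

View pics/d10.png

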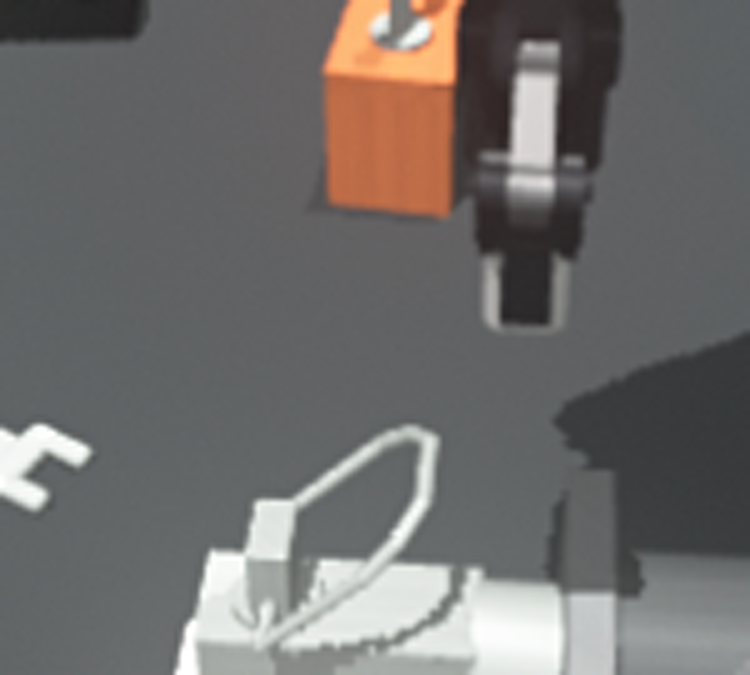

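```bash
python3 -m inch '[{"gripper":0,"tx":0,"ty":0,"tz":0.025,"spin":0},{"gripper":0,"tx":0,"ty":0,"tz":0.05,"spin":0},{"gripper":0,"tx":0,"ty":0,"tz":0.07,"spin":0},{"gripper":0,"tx":0,"ty":0,"tz":0.075,"spin":0},{"gripper":0,"tx":0,"ty":0,"tz":0.075,"spin":0}]'
python3 - <<'E'
from h import *
to_tool([.5855-.062*.998,.2165-.062*.062,.324],93.6)
d=snap('side','d11');crop(d,(170,180,320,315),5,'d11')
E
```

```text
clock: 12.85
ee_pos: [0.5102, 0.2121, 0.3249]
tcp_rot: [-0.0, 0.999, 0.032, -0.0]
ft_force: [0.1, 0.8, 0.3]
width: -0.001
clock 12.85 pos [0.5102 0.2121 0.3249] yaw_y -86.36 zax [-0.  0. -1.] F [0.1 0.8 0.3] w -0.001
tool shift [0.0134 0.0003 0.0009] spin 0.04
```

View pics/d11.png

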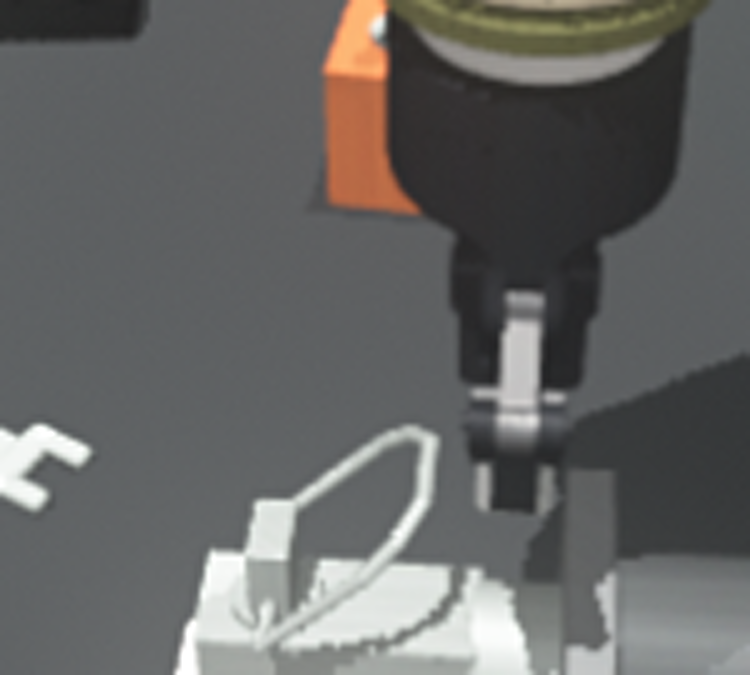

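```bash
python3 -m inch '[{"gripper":0,"tx":0.007,"ty":0,"tz":0,"spin":0},{"gripper":0,"tx":0.012,"ty":0,"tz":0,"spin":0},{"gripper":0,"tx":0.015,"ty":0,"tz":-0.001,"spin":0},{"gripper":0,"tx":0.018,"ty":0,"tz":-0.003,"spin":0},{"gripper":0,"tx":0.023,"ty":0,"tz":-0.007,"spin":0},{"gripper":0,"tx":0.028,"ty":0,"tz":-0.01,"spin":0},{"gripper":0,"tx":0.028,"ty":0,"tz":-0.01,"spin":0}]'
python3 - <<'E'
from h import *
to_tool([.5855-.062*.998,.2165-.062*.062,.324],93.6)
d=snap('side','d12');crop(d,(170,180,320,315),5,'d12')
E
```

```text
clock: 13.78
ee_pos: [0.5385, 0.2138, 0.335]
tcp_rot: [-0.0, 1.0, 0.031, 0.0]
ft_force: [0.4, 0.5, -0.1]
width: -0.002
clock 13.78 pos [0.5385 0.2138 0.335 ] yaw_y -86.43 zax [ 0.001  0.    -1.   ] F [ 0.4  0.5 -0.1] w -0.002
tool shift [-0.0149  0.0002  0.011 ] spin -0.03
```

View pics/d12.png

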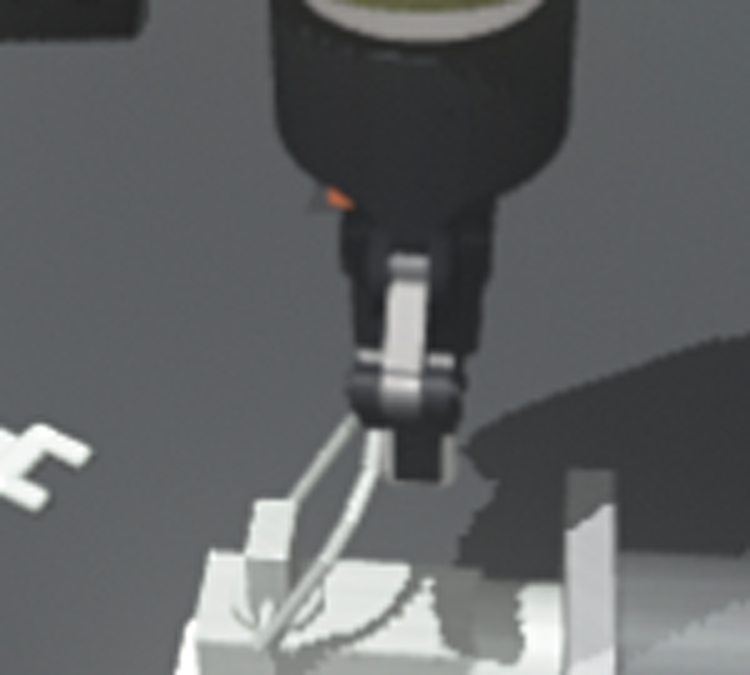

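```bash
python3 -m inch '[{"gripper":0,"tx":0,"ty":0,"tz":-0.002,"spin":0},{"gripper":0,"tx":0.003,"ty":0,"tz":-0.004,"spin":0},{"gripper":0,"tx":0.006,"ty":0,"tz":-0.006,"spin":0},{"gripper":0,"tx":0.0115,"ty":0,"tz":-0.008,"spin":0},{"gripper":0,"tx":0.0185,"ty":0,"tz":-0.01,"spin":0},{"gripper":0,"tx":0.026,"ty":0,"tz":-0.011,"spin":0},{"gripper":0,"tx":0.034,"ty":0,"tz":-0.011,"spin":0},{"gripper":0,"tx":0.041,"ty":0,"tz":-0.011,"spin":0},{"gripper":0,"tx":0.048,"ty":0,"tz":-0.011,"spin":0},{"gripper":0,"tx":0.048,"ty":0,"tz":-0.011,"spin":0}]'
python3 - <<'E'
from h import *
to_tool([.5855,.2165,.4],93.6)
d=snap('side','d13');crop(d,(170,180,320,335),5,'d13')
E
```

```text
clock: 15.08
ee_pos: [0.5864, 0.2168, 0.3455]
tcp_rot: [0.0, 1.0, 0.031, -0.0]
ft_force: [-0.2, 0.2, 0.0]
width: -0.004
clock 15.07 pos [0.5864 0.2168 0.3455] yaw_y -86.43 zax [-0. -0. -1.] F [-0.2  0.2  0. ] w -0.004
tool shift [-0.0009  0.0002 -0.0545] spin -0.03
```

View pics/d13.png

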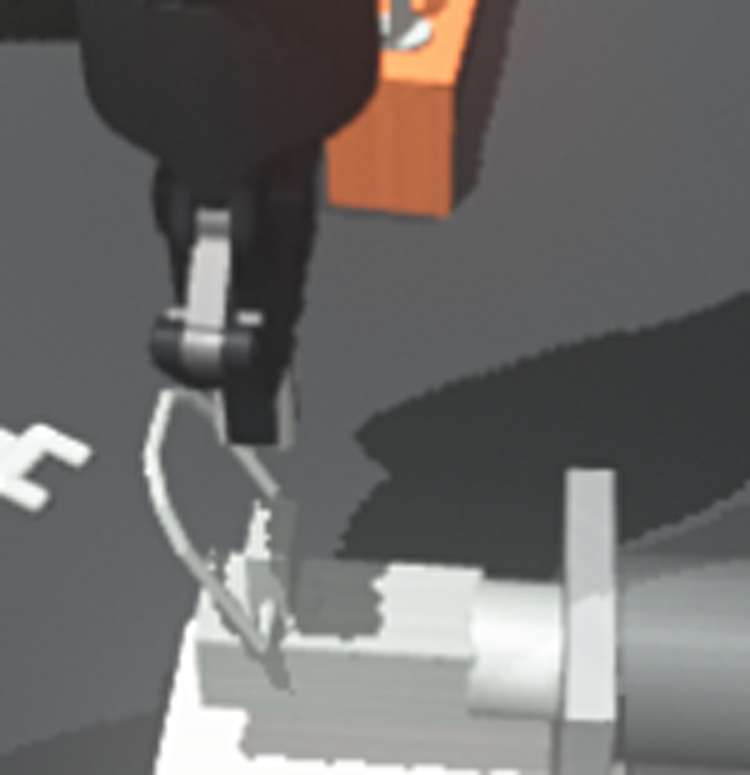

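```bash
python3 -m inch '[{"gripper":0,"tx":0,"ty":0,"tz":0,"spin":0},{"gripper":0,"tx":0,"ty":0,"tz":0,"spin":0},{"gripper":0,"tx":0,"ty":0,"tz":0,"spin":0},{"gripper":0,"tx":-0.01,"ty":0,"tz":-0.01,"spin":0},{"gripper":0,"tx":-0.02,"ty":0,"tz":-0.03,"spin":0},{"gripper":0,"tx":-0.03,"ty":0,"tz":-0.06,"spin":0},{"gripper":0,"tx":-0.04,"ty":0,"tz":-0.08,"spin":0},{"gripper":0,"tx":-0.04,"ty":0,"tz":-0.08,"spin":0},{"gripper":0,"tx":-0.04,"ty":0,"tz":-0.08,"spin":0}]'
python3 - <<'E'
from h import *
to_tool([.5855,.2165,.4],93.6)
d=snap('side','d14');crop(d,(170,230,320,365),5,'d14')
s=snap('scene','s14');crop(s,(290,110,390,230),5,'s14')
E
```

```text
clock: 16.25
ee_pos: [0.546, 0.2141, 0.4251]
tcp_rot: [0.0, 1.0, 0.031, -0.0]
ft_force: [-0.8, -0.2, -0.4]
width: -0.002
clock 16.25 pos [0.546  0.2141 0.4251] yaw_y -86.43 zax [-0.001 -0.001 -1.   ] F [-0.8 -0.2 -0.4] w -0.002
tool shift [0.0396 0.     0.0251] spin -0.03
```

View pics/d14.png

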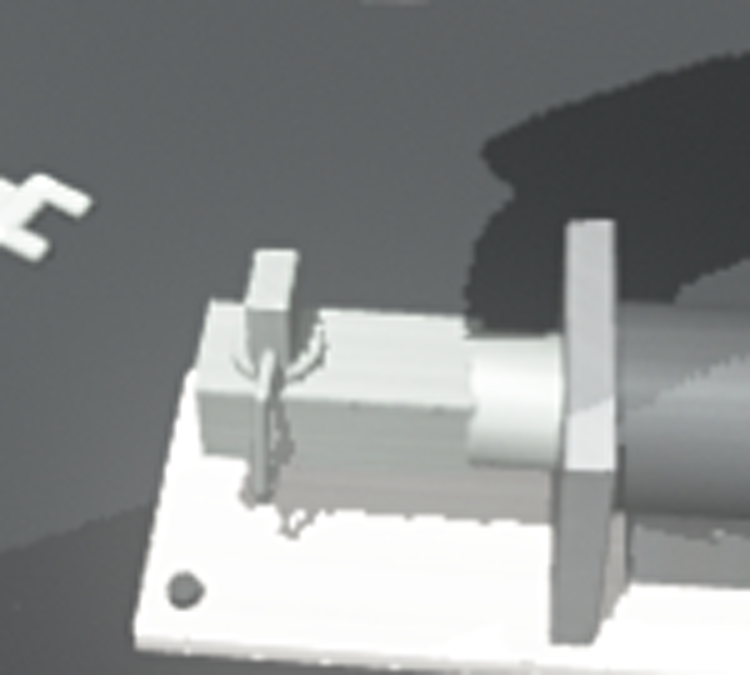

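View pics/s14.png

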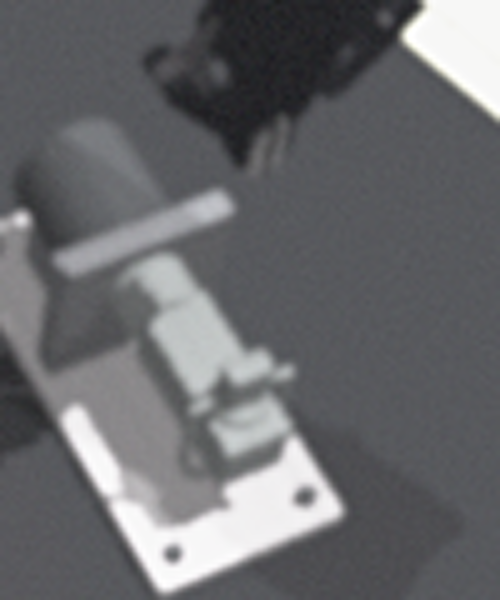

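The ring hangs straight down around the bar. In the side crop the wire runs from (265,370) to (262,500). The tab is upright and the collar is on the bar. The gripper is clear, so I'm handing in.

```bash
python3 -c "
from station import robot
print(robot.finish_job())"
```

```text
the job is handed in; nothing more can be done
None
```

The draw-bar is locked: the linchpin is home in its hole, the ring hangs down around the bar's free end, and the job was handed in at about 16 s of the 58 s.

- **Pin:** I gripped it across its tab, lifted it out of the rack and turned it about 12° to match the bar. It was then pushed down until it seated, with 21 N upward on the tool. Before the ring was swung, the tab-top position measured in the side and wrist views was within about 2 mm of the hole's centre. The tab's corners in the side view matched an upright, seated pin. Its ring leaned back about 48 mm behind the pin's axis.
- **Ring:** I pushed it over with shut fingers, rising as it climbed, and it fell the rest of the way by itself. The last side and scene pictures show it hanging straight down around the bar, the tab upright and the collar on the bar. The arm was clear of everything. I judged that last state from the pictures and did not measure it again.
- **Disagreements:** Position estimates from the three cameras differed by up to about 3 mm; this caused no trouble. A wrist view just after release suggested the pin was leaning back slightly, but the later pictures did not show it. No checks failed.

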